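Set the kick leg of a board stand and hold the board plumb

ROBOT

A 6-joint arm with a two-finger parallel gripper is mounted at the origin on the work surface. World frame = base frame: x ahead of the robot, y to its left, z up, the work surface at z = 0. Lengths are in m, angles in rad, forces in N, time in s.
With the tool pointing down it reaches from about 0.375 to 0.975 m from the base axis. Payload 3.8 kg.
Tool frame: the origin (TCP) lies between the finger pads, 19 mm behind the fingertips; this is the grasp point; z points along the fingers, y is the line along which they close (so a half turn about z gives the same grasp; the last joint's range is limited). The gripper opens to 85 mm and grips with 20 to 120 N. Pads are 22 mm wide; open, the fingers measure 114 mm over their backs; the gripper's body (76 mm by 85 mm) begins 54 mm behind the grasp point. The pads swing forward as they close: fully open they stand 13 mm farther back than shut.
Start: joints at [1.184, 0.264, 1.604, -0, 1.274, -0.037], TCP at [0.231, 0.634, 0.25] pointing down, gripper open.
Joint ranges: [-2.63, 2.63], [-0.94, 2.18], [0.31, 2.57], [-1.31, 4.45], [0, 2.66], [-2.55, 2.55]. Speed limits (rad/s): [2.57, 2.57, 3.14, 3.14, 3.14, 3.14].

INTERFACE

Orientations are given as a rotation vector (axis times angle).
In Python, from workcell import status, read_camera, workorder, masks_of gives the robot as it stands.
- The arm moves only by the tool drive_tool, never from a script. Its argument "rows" is a list of rows, each a list of 7 numbers: the turn, a rotation vector about the tool's x, y, z in degrees, then the shift along the tool's x, y, z in m, then the opening, from 0 (shut) to 1 (fully open). In form: [[ax, ay, az, tx, ty, tz, claw], ...]. A call has 1 to 8 rows; each row shifts and turns the commanded pose from where the row before left it, along the tool's axes as they then stand; what a row does not reach is not made up. A row lasts 1/12 s, in which the tool goes at most 41.7 mm and 7.16 degrees, less where a joint would pass 70% of its speed; a pose out of reach is approached as far as the arm can. A call is refused whole if a number of a shift passes 0.0417 or a number of a turn 7.16, either way. A call with a gripper value outside its range is refused whole. The fingers move at their own pace and stop on an object; "force" is the grip in N (left out, the last holds). Time passes only in rows, so rows that do not move let the fingers close. It gives the time, the measured TCP pose, the force, the opening and the grip force at its end, in the units of the state.
- status.read_state(): the state, without advancing time (a new reading comes with each control period).
- read_camera(name): name is "scene" or "side" or "wrist"; returns a dict with "color" (384x512x3 uint8, red, green, blue), "intrinsics" (3x3 intrinsics, pixels), "world_from_camera" (4x4, takes a point from camera to world coordinates); the wrist camera has in their place "mount" (4x4, takes a point from camera to tool coordinates, whose origin is the TCP and whose axes are the flange's). Camera axes: x right, y up, looking along -z (the intrinsics and any distortion apply to the point x, -y, -z); pixel columns grow to the right and rows downward; lengths in m; the calibration is good to about 2 mm. The wrist camera is an equidistant fisheye: a pixel r from the principal point sees the ray r / f radians off the axis. A picture is of the moment at which its call begins: read the wrist's pose just before it. There is no depth.
- workorder.finish_job(): hands the job in; it is judged then, once.
Trained networks look in a picture, given as the dict that the camera call returned (one of the last four; its "shot" number tells which), for a name from the list of things; names that differ only in an ending like _2 or _b are one class to them, and where a whole thing is asked for, a point or a joint stands for the part that bears it (a point fixed in the world has none). Each returns a list of dicts, best first, with "score" (0 to 1); they miss things now and then, are a little off and sometimes report something else, mostly with a low value. They report only what shows in the picture. A call takes as long as a camera call.
- masks_of(picture, name): "mask" (384x512 bool, what is visible of it) and "bbox" ([left, top, right, bottom] in pixels, round what is visible of it).
The state is a dict: "time": time; "q": joint angles; "joint_vel": joint speeds; "joint_torque": joint torques, N m; "tool_pos": TCP position; "tcp_rot": TCP orientation; "wrist_force": force on the tool from outside, world axes, zero at the start; "torque": the same for the moment, N m; "width": opening from 0.0 (shut) to 1.0 (fully open); "grip_force": force on a finger pad.
Only numpy, scipy, OpenCV 4.12 (cv2) and the standard library are available. Lean on these libraries where they do the work, as an engineer would, in place of code of your own. Each camera call takes 0.05 s, during which the arm holds its last target. There are 200 camera calls.

TASK

The circuit-board frame leans back on the rests of its stand, free to swing on its hubs. With the frame still leaning there, flip its kick leg down over centre so that it drops fully down; then take the frame by the black handle on top, swing it upright and finish while still holding it upright by that handle, so that a colleague could tighten the hubs. Let go of nothing at the end, and leave the meter, tape roll and screwdriver where they are.

Things in the scene. Friction and masses are not known exactly. Their poses are not given: they have to be found in the camera images.
- stand: Stand, fixed to the bench: steel base plate 210 x 270 x 12 mm (local x -95 to +115, y +-135 mm), two hub blocks at y = +-122 mm (57 mm high), two rubber-tipped rest posts 96 mm high at x = -50, y = +-85 mm. Origin on the bench surface, straight below the frame's hinge axis; local y lies along that axis, local +x is the side of the kick leg, z up.
- hinge (a point): Middle of the frame's hinge axis, 40 mm above the bench over the stand's origin; the axis runs along the stand's y. The frame on it: aluminium surround 210 mm wide (along y), 14 mm thick, 165 mm high above the hinge, with a circuit board, and a heat sink standing out 36 mm from its +x face at negative y; about 1 kg in all.
- frame: Board frame. Origin on the hinge axis, z along the frame upwards, y along the hinge, x its thickness; pitch about y: 0 = upright, negative = leaning to the stand's -x side. Starts at about -0.5 (stop, on the rests), can go to +0.35. Almost free: let go upright it tips to +x, where the lowered leg catches it at about +0.2; let go well short of upright it falls back. Takes 1 to 2 N at the handle.
- handle (a point): Black round bar, 20 mm in diameter, 130 mm long along the stand's y, on two posts on top of the frame; 32 mm free space below it. Point at the middle of the bar, 207 mm from the hinge axis. Straight above the hinge when the frame is upright. As the bar is round it can turn between fingers that pinch it from above.
- leg (a joint): Swing of the kick leg on the frame, rad: 0 = folded up (stop; it points up along the frame, 30 degrees past straight up towards the stand's -y), 0.52 = straight up (dead centre), 2.09 = along +y, 3.49 = fully down (stop, 10 degrees short of straight down). It swings freely and its weighted foot makes it fall to the stop on its side of dead centre. Pushing it over takes about 0.5 N at the foot.
- pivot (a point): On the kick leg's pivot axis (parallel to the frame's thickness, frame x), 105 mm from the hinge axis, 12 mm off the frame's middle plane, at the middle of the frame's width.
- foot (a point): Centre of the leg's weighted rubber foot: a cylinder 20 mm in diameter and 34 mm long, lying along the frame's thickness (frame x), standing 75 mm out from the frame's middle plane on the +x side, 105 mm from the pivot axis. Folded up, it stands clear about as high as the handle; it swings over towards +y, in a plane parallel to the frame, and down to the base.
- meter: Bystander: grey hand-held meter lying flat, 85 x 170 x 36 mm. Origin under its centre.
- tape_roll: Bystander: roll of tape lying flat, 90 mm across, 28 mm high. Origin under its centre.
- screwdriver: Bystander: screwdriver lying on the bench, 190 mm long. Origin under its middle, blade towards its +x.

How it is judged:
On the way, in this order (a step that is already met when the one before it is completed fails the run):
1. the kick leg is fully down while the frame still leans on its rests (value of joint leg above 3.3 rad and angle between frame's own z axis and vertical above 0.3 rad), for 0.2 s.
2. the frame is upright, held by its handle (angle between frame's own z axis and vertical below 0.08 rad and contact force between the fingers and frame above 0.3 N and distance between the grasp point and handle below 0.09 m), for 0.2 s.
At the end, for the whole second after the job is handed in: Kick leg fully down (joint above 3.3 rad), frame upright within 0.08 rad and at rest, with the fingers at the handle (TCP within 90 mm of its middle) and bearing on the frame with over 0.3 N through the last second (all of step 2 and value of joint leg above 3.3 rad and angular speed of frame below 0.1 rad/s); the arm keeps its last pose, push and grip.
It fails at once if a bystander is shifted by more than 30 mm (distance of any of meter, tape_roll, screwdriver from where it was at the start of the episode above 0.03 m).
It also fails if it takes over 48 s, if anything falls off the work surface, if the arm or the gripper's body presses on something with over 40 N, if the wrist force passes 120 N, or if a joint passes its speed limit or range.

## Working session

There is one attempt and no reset: what is moved stays moved. The work goes in short steps, Python scripts to look and compute and a tool call to move; the robot and the scene stay as the last step left them, time stands still between calls to the robot, and variables do not carry over. Pictures are saved under pics/ and viewed, at most 10 in all, crops included, and the job is handed in when it is done.

Besides the shell and the picture viewer there is one more tool, called as a command line: name --pt "numbers of a row" for each row, then --argument value for the rest. drive_tool: Moves the arm, as the interface text tells. Its arguments: {"type":"object","properties":{"rows":{"type":"array"},"force":{"type":"number"}},"required":["rows"]}

```bash
mkdir -p pics; ls; cat > h.py <<'E'
import numpy as np, cv2
from workcell import status, read_camera, workorder, masks_of
from scipy.spatial.transform import Rotation as R
def proj(pic,P):
    T=np.linalg.inv(np.array(pic["world_from_camera"])); K=np.array(pic["intrinsics"])
    p=np.atleast_2d(P)@T[:3,:3].T+T[:3,3]; p=p*[1,-1,-1]
    q=p@K.T; return q[:,:2]/q[:,2:]
def ray(pic,uv):
    T=np.array(pic["world_from_camera"]); K=np.array(pic["intrinsics"])
    d=np.linalg.inv(K)@[uv[0],uv[1],1]; d=T[:3,:3]@(d*[1,-1,-1]); return T[:3,3],d/np.linalg.norm(d)
def tri(rs):
    A=sum(np.eye(3)-np.outer(d,d) for o,d in rs); b=sum((np.eye(3)-np.outer(d,d))@o for o,d in rs)
    p=np.linalg.solve(A,b); return p,[np.linalg.norm(np.cross(p-o,d)) for o,d in rs]
E
python3 - <<'E'
from h import *
print(status.read_state())
for n in("scene","side"):
    p=read_camera(n); print(n,[k for k in p],np.round(p["world_from_camera"],3).tolist(),np.round(p["intrinsics"],1).tolist())
    cv2.imwrite(f"pics/{n}0.png",p["color"][:,:,::-1]); np.save(f"pics/{n}0.npy",{k:p[k] for k in("intrinsics","world_from_camera")},allow_pickle=True)
    for t in("stand","frame","handle","leg","foot","meter","tape_roll","screwdriver"):
        for m in masks_of(p,t)[:2]:
            ys,xs=np.nonzero(m["mask"]); print(t,round(m["score"],2),np.round(m["bbox"]),round(xs.mean(),1),round(ys.mean(),1),len(xs))
E
```

```text
pics
{'time': 0.0, 'q': array([ 1.18411912e+00,  2.64771130e-01,  1.60537982e+00,  2.75862319e-05,
        1.27366383e+00, -3.69163699e-02]), 'joint_vel': array([-0.00144987, -0.00186048, -0.00109555, -0.00059577, -0.00089643,
        0.00238218]), 'joint_torque': array([ 1.84389886e-03, -5.15092385e+01, -3.67326558e+01,  2.13273188e-05,
        1.26670586e-02, -1.44543662e-05]), 'tool_pos': array([0.23105175, 0.63350035, 0.2486467 ]), 'tcp_rot': array([-0.54653336, -3.09318563,  0.00340328]), 'wrist_force': array([-0.03703822, -0.41261137,  0.76284741]), 'torque': array([-0.04683022, -0.02331045, -0.00302821]), 'grip_force': 0.0, 'width': 0.9996969484052439}
scene ['color', 'intrinsics', 'world_from_camera', 'shot'] [[0.292, -0.569, 0.769, 1.53], [0.956, 0.166, -0.24, -0.238], [0.009, 0.805, 0.593, 0.861], [0.0, 0.0, 0.0, 1.0]] [[381.4, 0.0, 253.4], [0.0, 381.4, 188.2], [0.0, 0.0, 1.0]]
stand 0.97 [203. 139. 290. 241.] 241.8 196.0 6161
frame 0.77 [210. 139. 279. 208.] 240.4 178.4 3607
frame 0.74 [203. 140. 288. 239.] 242.0 196.4 6086
handle 0.7 [208. 139. 276. 213.] 240.4 178.4 3487
[... 254 characters left out ...]
 263
screwdriver 0.19 [203. 142. 288. 240.] 242.1 195.8 6202
side ['color', 'intrinsics', 'world_from_camera', 'shot'] [[0.971, 0.186, -0.153, 0.439], [-0.241, 0.741, -0.627, -0.592], [-0.004, 0.645, 0.764, 0.952], [0.0, 0.0, 0.0, 1.0]] [[400.6, 0.0, 254.9], [0.0, 400.6, 190.3], [0.0, 0.0, 1.0]]
stand 0.64 [192. 165. 285. 284.] 237.4 231.6 7258
frame 0.68 [194. 167. 247. 264.] 218.7 212.2 3010
handle 0.71 [193. 164. 246. 262.] 218.5 211.6 3123
leg 0.46 [221. 188. 238. 208.] 230.0 197.8 217
foot 0.52 [223. 190. 241. 211.] 230.0 197.9 215
meter 0.74 [196. 141. 246. 184.] 220.4 162.7 1181
tape_roll 0.67 [202. 296. 239. 335.] 219.5 312.9 741
screwdriver 0.77 [293. 227. 305. 256.] 296.7 240.7 241
```

```bash
python3 - <<'E'
import cv2,numpy as np
a=cv2.imread("pics/scene0.png")[125:265,150:350]; b=cv2.imread("pics/side0.png")[140:340,170:320]
a=cv2.resize(a,None,fx=4,fy=4,interpolation=cv2.INTER_CUBIC); cv2.imwrite("pics/a.png",a)
b=cv2.resize(b,None,fx=3,fy=3,interpolation=cv2.INTER_CUBIC); cv2.imwrite("pics/b.png",b)
E
```

```text
(no output)
```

View pics/a.png

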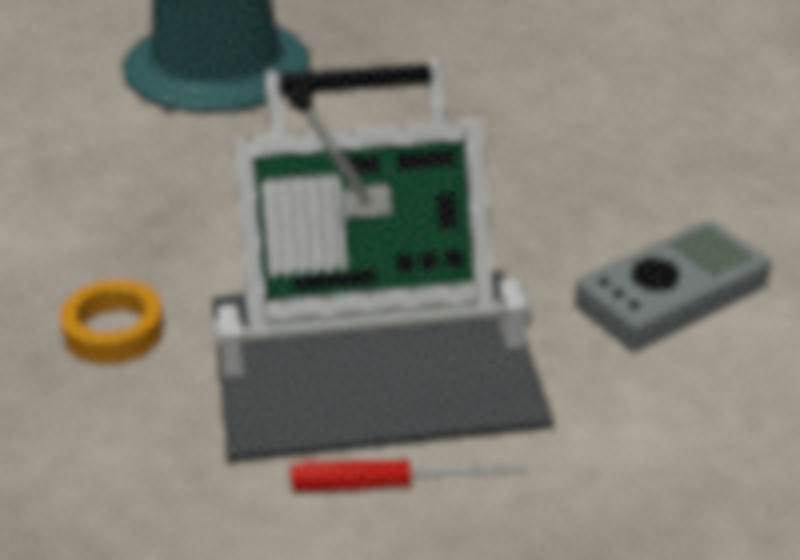

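View pics/b.png

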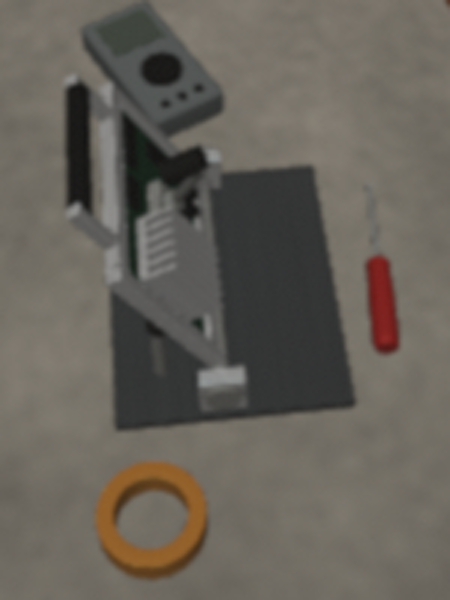

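The scene crop shows the frame leaning towards the robot, with the kick leg and foot at about (298,92) in that crop. The heat sink is to the left (-y), the bar ends are at about (272,80) and (435,72), and the plate's front corners are at (230,460) and (552,425). In the side crop the bar runs (78,80)-(78,213), the plate corners are at (315,167), (354,405) and (117,428), and the foot is at about (185,165). I'll fit the stand pose from these points.

```bash
cat >> h.py <<'E'
def model(v):  # x,y,yaw,pitch,leg -> named world points
    x,y,w,p,l=v; S=R.from_euler("z",w); F=S*R.from_euler("y",p)
    H=np.array([x,y,.04]); st=lambda q:S.apply(q)+[x,y,0]; fr=lambda q:F.apply(q)+H
    a=l-.5236
    return dict(c1=st([.115,-.135,.012]),c2=st([.115,.135,.012]),c3=st([-.095,-.135,.012]),
      hL=fr([0,-.065,.207]),hR=fr([0,.065,.207]),h=fr([0,0,.207]),piv=fr([.012,0,.105]),
      foot=fr([.075,.105*np.sin(a),.105+.105*np.cos(a)]),Rf=F)
E
python3 - <<'E'
from h import *
from scipy.optimize import least_squares
s,d=[np.load(f"pics/{n}0.npy",allow_pickle=True).item() for n in("scene","side")]
A=lambda x,y:(150+x/4-.4,125+y/4-.4); B=lambda x,y:(170+x/3-.3,140+y/3-.3)
obs=[(s,"c1",A(230,457)),(s,"c2",A(551,422)),(s,"hR",A(434,73)),(s,"hL",A(274,81)),
(d,"c1",B(354,403)),(d,"c2",B(315,168)),(d,"c3",B(117,427)),(d,"hR",B(76,82)),(d,"hL",B(76,211)),(s,"foot",A(296,93)),(d,"foot",B(183,166))]
f=lambda v:np.concatenate([proj(c,model(v)[n])[0]-np.array(o) for c,n,o in obs])
r=least_squares(f,[.6,0,0,-.5,0],loss="soft_l1"); print(r.x.round(4)); print(f(r.x).reshape(-1,2).round(1).tolist())
m=model(r.x)
for k in("hL","hR","h","piv","foot"): print(k,m[k].round(4))
for n,a,b in(("handle R",A(434,73),B(76,82)),("handle L",A(274,81),B(76,211)),("foot",A(296,93),B(183,166)),("c1",A(230,457),B(354,403)),("c2",A(551,422),B(315,168))):
    p,e=tri([ray(s,a),ray(d,b)]); print(n,p.round(4),np.round(e,4))
np.save("fit.npy",r.x)
E
```

```text
[ 0.5472  0.0309 -0.1429 -0.4927  0.0245]
[[-1.8, -0.7], [0.7, -0.3], [-0.7, 0.1], [0.8, 0.8], [0.3, -0.1], [-0.3, -1.1], [-1.4, -0.6], [1.2, 2.2], [1.6, 0.5], [1.4, 1.3], [-4.2, 0.6]]
hL [ 0.441  -0.0194  0.2224]
hR [0.4595 0.1092 0.2224]
h [0.4503 0.0449 0.2224]
piv [0.5085 0.0365 0.1382]
foot [ 0.5131 -0.0149  0.2492]
handle R [0.458  0.1135 0.2234] [0.0022 0.0022]
handle L [ 0.4379 -0.0205  0.2249] [0.001 0.001]
foot [ 0.5215 -0.0218  0.2587] [0.0012 0.0012]
c1 [ 0.642  -0.1147  0.0065] [0.0015 0.0015]
c2 [0.6803 0.1453 0.011 ] [0.0006 0.0006]
```

```bash
cat >> h.py <<'E'
def delta(P):  # world target -> shift in tool axes
    s=status.read_state(); Rt=R.from_rotvec(s["tcp_rot"]); return Rt.inv().apply(np.array(P)-s["tool_pos"])
def loc(v,q): return R.from_euler("z",v[2]).apply(q)+[v[0],v[1],0]
def unloc(v,q): return R.from_euler("z",-v[2]).apply(np.array(q)-[v[0],v[1],0])
E
python3 - <<'E'
from h import *
v=np.load("fit.npy"); m=model(v)
print("foot local",unloc(v,m["foot"]).round(4),unloc(v,[.5215,-.0218,.2587]).round(4),"h",unloc(v,m["h"]).round(4))
Rt=R.from_rotvec(status.read_state()["tcp_rot"]); M=Rt.as_matrix().round(3); print(M.tolist())
y=M[:,1]; print("tool y heading",np.degrees(np.arctan2(y[1],y[0])),"want",np.degrees(v[2]))
t=loc(v,[-.032,-.115,.33]); print(t)
E
```

```text
foot local [-0.0272 -0.0503  0.2492] [-0.0179 -0.0559  0.2587] h [-0.0979  0.      0.2224]
[[-0.939, 0.343, 0.0], [0.343, 0.939, 0.0], [0.0, 0.0, -1.0]]
tool y heading 69.93365037354576 want -8.189073568882275
[ 0.49913559 -0.07832048  0.33      ]
```

drive_tool --pt "0 0 7 0 0 -0.03 0" --pt "0 0 7 0 0 -0.03 0" --pt "0 0 7 0 0 -0.03 0" --pt "0 0 7 0 0 0 0" --pt "0 0 7 0 0 0 0" --pt "0 0 7 0 0 0 0" --pt "0 0 7 0 0 0 0" --pt "0 0 7 0 0 0 0" --force 20

```text
time: 1.57
tool_pos: [0.2313, 0.6341, 0.3401]
tcp_rot: [-1.942, -2.469, -0.0]
wrist_force: [0.1, 0.6, 0.7]
width: -0.002
grip_force: 0.0
```

drive_tool --pt "0 0 7 0 0 0 0" --pt "0 0 7 0 0 0 0" --pt "0 0 7 0 0 0 0" --pt "0 0 1.1 0 0 0 0" --pt "0 0 0 0 0 0 0"

```text
time: 1.98
tool_pos: [0.2313, 0.6341, 0.34]
tcp_rot: [2.371, 2.061, -0.0]
wrist_force: [0.2, 0.1, -0.3]
width: 0.003
grip_force: 0.0
```

```bash
python3 - <<'E'
from h import *
v=np.load("fit.npy"); print(delta(loc(v,[-.023,-.115,.33])).round(4)); print(R.from_rotvec(status.read_state()["tcp_rot"]).as_matrix().round(3).tolist(), status.read_state()["q"].round(2))
E
```

```text
[-0.6681  0.3736  0.01  ]
[[0.14, 0.99, 0.0], [0.99, -0.14, -0.0], [-0.0, 0.0, -1.0]] [ 1.18  0.23  1.49 -0.    1.43  1.32]
```

drive_tool --pt "0 0 0 -0.035 0.0197 0 0" --pt "0 0 0 -0.035 0.0197 0 0" --pt "0 0 0 -0.035 0.0197 0 0" --pt "0 0 0 -0.035 0.0197 0 0" --pt "0 0 0 -0.035 0.0197 0 0" --pt "0 0 0 -0.035 0.0197 0 0" --pt "0 0 0 -0.035 0.0197 0 0" --pt "0 0 0 -0.035 0.0197 0 0"

```text
time: 2.65
tool_pos: [0.3479, 0.3328, 0.3402]
tcp_rot: [2.369, 2.063, 0.001]
wrist_force: [-0.3, 0.4, -0.3]
width: 0.002
grip_force: 0.0
```

drive_tool --pt "0 0 0 -0.035 0.0197 0 0" --pt "0 0 0 -0.035 0.0197 0 0" --pt "0 0 0 -0.035 0.0197 0 0" --pt "0 0 0 -0.035 0.0197 0 0" --pt "0 0 0 -0.035 0.0197 0 0" --pt "0 0 0 -0.035 0.0197 0 0" --pt "0 0 0 -0.035 0.0197 0 0" --pt "0 0 0 -0.035 0.0197 0 0"

```text
time: 3.32
tool_pos: [0.4643, 0.0331, 0.3405]
tcp_rot: [2.37, 2.061, 0.002]
wrist_force: [0.5, 1.0, 0.3]
width: 0.0
grip_force: 0.0
```

drive_tool --pt "0 0 0 -0.035 0.0197 0 0" --pt "0 0 0 -0.035 0.0197 0 0" --pt "0 0 0 -0.035 0.0197 0 0" --pt "0 0 0 0 0 0 0" --pt "0 0 0 0 0 0 0"

```text
time: 3.73
tool_pos: [0.5079, -0.0791, 0.3397]
tcp_rot: [-2.375, -2.056, 0.001]
wrist_force: [-0.3, 0.1, 0.1]
width: -0.0
grip_force: 0.0
```

```bash
python3 - <<'E'
from h import *
v=np.load("fit.npy"); print(delta(loc(v,[-.023,-.115,.254])).round(4)); s=status.read_state();print(s["q"].round(2),s["tool_pos"])
for n,c in (("scene",(150,350,90,250)),("side",(150,320,110,310))):
    p=read_camera(n); a,b,e,f=c; cv2.imwrite(f"pics/{n}1.png",cv2.resize(p["color"][e:f,a:b,::-1],None,fx=3 if n=="side" else 3,fy=3))
i=cv2.imread("pics/scene1.png"); j=cv2.imread("pics/side1.png")
i=cv2.resize(i,(400,320)); j=cv2.resize(j,(400,int(j.shape[0]*400/j.shape[1])))
o=np.zeros((max(320,j.shape[0]),800,3),np.uint8); o[:320,:400]=i; o[:j.shape[0],400:]=j; cv2.imwrite("pics/c.png",o)
E
```

```text
[-0.0005  0.0003  0.0857]
[-0.2  -0.09  1.82  0.    1.41 -0.06] [ 0.50788257 -0.07909567  0.33969343]
```

View pics/c.png

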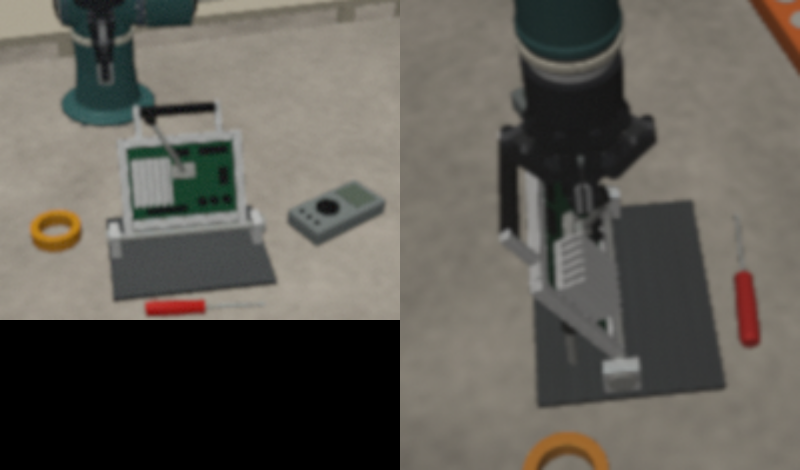

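The closed fingers are to the -y side of the foot: the tip is at (107,80) in the left panel and the foot at (148,113). The bystanders haven't moved. Next I lower beside the foot and push towards +y.

drive_tool --pt "0 0 0 0 0 0.03 0" --pt "0 0 0 0 0 0.03 0" --pt "0 0 0 0 0 0.026 0" --pt "0 0 0 0.01 0 0 0" --pt "0 0 0 0.01 0 0 0" --pt "0 0 0 0.01 0 0 0" --pt "0 0 0 0.01 0 0 0" --pt "0 0 0 0.01 0 0 0"

```text
time: 4.5
tool_pos: [0.5162, -0.0262, 0.2566]
tcp_rot: [2.37, 2.058, 0.004]
wrist_force: [0.5, -0.8, 1.7]
width: -0.003
grip_force: 0.4
```

drive_tool --pt "0 0 0 0.01 0 0 0" --pt "0 0 0 0.01 0 0 0" --pt "0 0 0 0.01 0 0 0" --pt "0 0 0 0.01 0 0 0" --pt "0 0 0 0.01 0 0 0" --pt "0 0 0 0.01 0 0 0" --pt "0 0 0 0.005 0 0 0" --pt "0 0 0 0 0 0 0"

```text
time: 5.17
tool_pos: [0.5241, 0.0378, 0.2538]
tcp_rot: [-2.372, -2.059, -0.0]
wrist_force: [-0.2, -0.1, -0.4]
width: -0.001
grip_force: 0.0
```

drive_tool --pt "0 0 0 0 0 0 0" --pt "0 0 0 0 0 0 0" --pt "0 0 0 0 0 0 0" --pt "0 0 0 0 0 0 0"

```text
time: 5.5
tool_pos: [0.5239, 0.0362, 0.254]
tcp_rot: [2.374, 2.057, -0.0]
wrist_force: [0.1, 1.5, 0.0]
width: 0.002
grip_force: 0.0
```

```bash
python3 - <<'E'
from h import *
s=status.read_state();print(s["tool_pos"],s["wrist_force"])
for n,c in (("scene",(150,350,90,250)),("side",(150,320,110,310))):
    p=read_camera(n); a,b,e,f=c; cv2.imwrite(f"pics/{n}1.png",cv2.resize(p["color"][e:f,a:b,::-1],None,fx=3 if n=="side" else 3,fy=3))
i=cv2.imread("pics/scene1.png"); j=cv2.imread("pics/side1.png")
i=cv2.resize(i,(400,320)); j=cv2.resize(j,(400,int(j.shape[0]*400/j.shape[1])))
o=np.zeros((max(320,j.shape[0]),800,3),np.uint8); o[:320,:400]=i; o[:j.shape[0],400:]=j; cv2.imwrite("pics/d.png",o)
E
```

```text
[0.52392739 0.03621632 0.25395463] [0.07937091 1.48228913 0.01127799]
```

View pics/d.png

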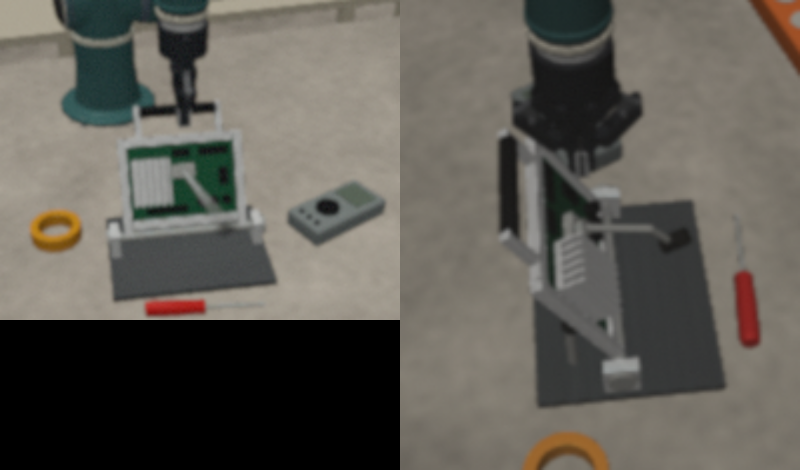

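The leg has gone over and is swinging down: the foot is at (220,215) on the left and (675,240) on the right, and the frame still leans on its rests. Next I raise the tool, open it and let the leg settle.

drive_tool --pt "0 0 0 0 0 -0.03 0" --pt "0 0 0 0 0 -0.03 0.4" --pt "0 0 0 0 0 0 0.8" --pt "0 0 0 0 0 0 0.8" --pt "0 0 0 0 0 0 0.8" --pt "0 0 0 0 0 0 0.8" --pt "0 0 0 0 0 0 0.8" --pt "0 0 0 0 0 0 0.8"

```text
time: 6.27
tool_pos: [0.5233, 0.0366, 0.3126]
tcp_rot: [-2.372, -2.057, 0.003]
wrist_force: [1.2, 0.6, 1.0]
width: 0.8
grip_force: 0.0
```

```bash
python3 - <<'E'
from h import *
from scipy.optimize import least_squares
v=np.load("fit.npy"); 
m=model([*v[:4],3.49]); print("foot exp",m["foot"].round(3), "handle",m["h"])
ps={}
for n in("scene","side"):
    p=read_camera(n); ps[n]=p; print(n,"exp foot px",proj(p,m["foot"]).round(1),"leg0.6 along +y",proj(p,model([*v[:4],3.14])["foot"]).round(1), "handle px",proj(p,[m["hL"],m["hR"]]).round(1).tolist())
    for t in("foot","handle"):
        for q in masks_of(p,t)[:2]: ys,xs=np.nonzero(q["mask"]); print(t,round(q["score"],2),np.round(q["bbox"]),round(xs.mean(),1),round(ys.mean(),1))
print(delta([*m["h"][:2],.29]).round(4))
a=ps["scene"]["color"][120:260,190:310,::-1];b=ps["side"]["color"][150:290,180:300,::-1]
cv2.imwrite("pics/e.png",cv2.resize(np.hstack([a,b]),None,fx=3.3,fy=3.3,interpolation=cv2.INTER_CUBIC))
E
```

```text
foot exp [0.614 0.04  0.077] handle [0.4502677  0.04489666 0.22237473]
scene exp foot px [[250.7 208.2]] leg0.6 along +y [[260.9 203.4]] handle px [[218.9, 145.7], [257.4, 143.0]]
foot 0.49 [240. 172. 251. 214.] 246.8 192.2
handle 0.9 [210. 137. 276. 214.] 240.9 179.1
side exp foot px [[262.7 213.7]] leg0.6 along +y [[259.2 201.6]] handle px [[196.6, 210.5], [196.2, 169.2]]
foot 0.73 [224. 203. 274. 218.] 250.4 208.9
foot 0.37 [196. 145. 241. 185.] 223.5 165.2
handle 0.79 [194. 165. 276. 261.] 220.5 212.1
handle 0.43 [193. 166. 288. 282.] 237.6 231.4
[-0.0023 -0.074   0.0238]
```

View pics/e.png

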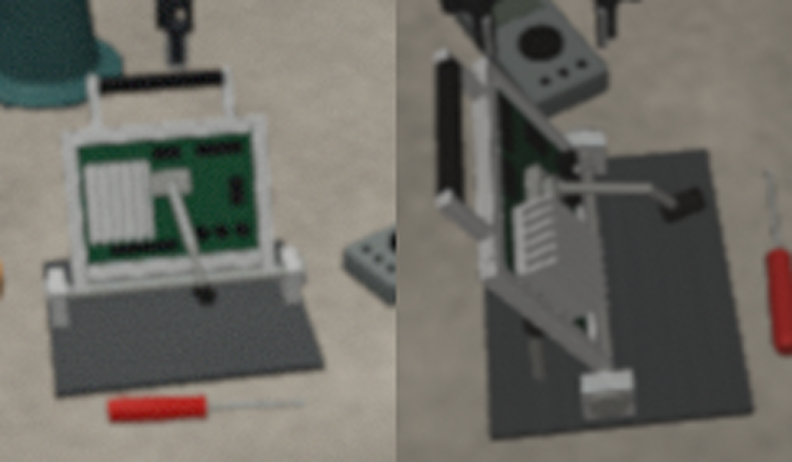

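The leg hangs fully down: the foot measures (252,209) in the scene image against an expected (251,208). The frame still leans and the bar is where the fit puts it. Next I move over the handle, lower and grip.

drive_tool --pt "0 0 0 -0.001 -0.037 0 0.8" --pt "0 0 0 -0.001 -0.037 0 0.8" --pt "0 0 0 0 0 0 0.8" --pt "0 0 0 0 0 0.03 0.8" --pt "0 0 0 0 0 0.03 0.8" --pt "0 0 0 0 0 0.015 0.8" --pt "0 0 0 0 0 0.014 0.8" --pt "0 0 0 0 0 0 0.8"

```text
time: 7.23
tool_pos: [0.4484, 0.0451, 0.2217]
tcp_rot: [-2.371, -2.056, 0.007]
wrist_force: [-0.7, -0.1, -0.4]
width: 0.798
grip_force: 0.0
```

```bash
python3 - <<'E'
from h import *
s=status.read_state();print(s["tool_pos"],s["wrist_force"]); print(delta(model(np.load("fit.npy"))["h"]).round(4))
a=read_camera("scene")["color"][100:240,190:310,::-1];b=read_camera("side")["color"][120:260,160:280,::-1]
cv2.imwrite("pics/f.png",cv2.resize(np.hstack([a,b]),None,fx=3.3,fy=3.3,interpolation=cv2.INTER_CUBIC))
E
```

```text
[0.44836325 0.04506075 0.22170818] [-0.67368371 -0.05960004 -0.39289909]
[ 0.0001  0.0019 -0.0007]
```

View pics/f.png

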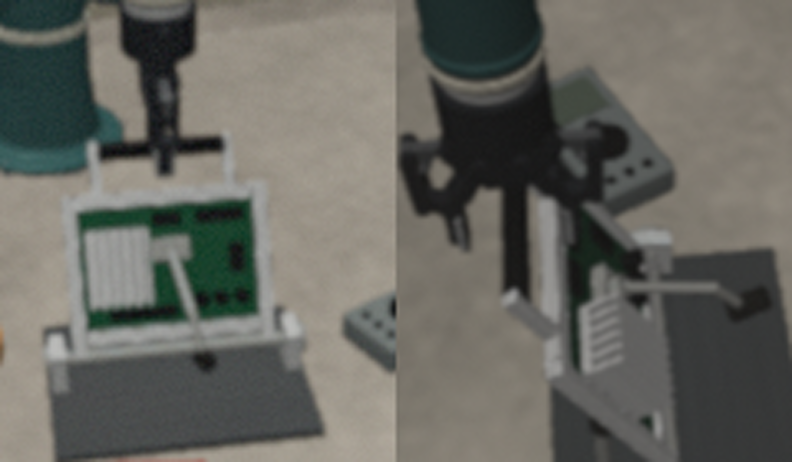

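The open fingers straddle the bar near its middle: (165,150) on the left, and either side of the bar at (515,230) on the right. Closing.

drive_tool --pt "0 0 0 0 0.002 0 0.3" --pt "0 0 0 0 0 0 0" --pt "0 0 0 0 0 0 0" --pt "0 0 0 0 0 0 0" --pt "0 0 0 0 0 0 0" --pt "0 0 0 0 0 0 0" --pt "0 0 0 0 0 0 0" --pt "0 0 0 0 0 0 0" --force 25

```text
time: 8.0
tool_pos: [0.4523, 0.045, 0.2259]
tcp_rot: [-2.373, -2.058, -0.0]
wrist_force: [-4.0, 0.5, 5.3]
width: 0.225
grip_force: 24.5
```

```bash
python3 - <<'E'
from h import *
s=status.read_state();v=np.load("fit.npy"); print(s["tool_pos"],s["wrist_force"],s["width"],s["grip_force"])
g=unloc(v,s["tool_pos"]); print(g); r=np.hypot(g[0],g[2]-.04); a=np.arctan2(g[0],g[2]-.04); print("r",r,"pitch",a)
q=np.linspace(a,0,17); P=np.array([loc(v,[r*np.sin(t),g[1],.04+r*np.cos(t)]) for t in q])
print(R.from_rotvec(s["tcp_rot"]).inv().apply(np.diff(P,axis=0)).round(4).tolist())
E
```

```text
[0.45230127 0.0449631  0.22587558] [-3.99836013  0.53051571  5.25726594] 0.22457841101655146 24.52903389930725
[-0.0959173   0.00035542  0.22587558]
r 0.2091646730020997 pitch -0.47638889280702146
[[-0.0, 0.0056, -0.0028], [-0.0, 0.0057, -0.0026], [-0.0, 0.0057, -0.0024], [-0.0, 0.0058, -0.0023], [-0.0, 0.0059, -0.0021], [-0.0, 0.0059, -0.0019], [-0.0, 0.006, -0.0017], [-0.0, 0.006, -0.0016], [-0.0, 0.0061, -0.0014], [-0.0, 0.0061, -0.0012], [-0.0, 0.0061, -0.001], [-0.0, 0.0062, -0.0008], [-0.0, 0.0062, -0.0006], [-0.0, 0.0062, -0.0005], [-0.0, 0.0062, -0.0003], [-0.0, 0.0062, -0.0001]]
```

drive_tool --pt "0 0 0 0 0.0056 -0.0028 0" --pt "0 0 0 0 0.0057 -0.0026 0" --pt "0 0 0 0 0.0057 -0.0024 0" --pt "0 0 0 0 0.0058 -0.0023 0" --pt "0 0 0 0 0.0059 -0.0021 0" --pt "0 0 0 0 0.0059 -0.0019 0" --pt "0 0 0 0 0.006 -0.0017 0" --pt "0 0 0 0 0.006 -0.0016 0"

```text
time: 8.67
tool_pos: [0.4992, 0.0385, 0.2427]
tcp_rot: [-2.373, -2.058, -0.001]
wrist_force: [-2.2, 3.4, 3.7]
width: 0.225
grip_force: 26.3
```

drive_tool --pt "0 0 0 0 0.0061 -0.0014 0" --pt "0 0 0 0 0.0061 -0.0012 0" --pt "0 0 0 0 0.0061 -0.001 0" --pt "0 0 0 0 0.0062 -0.0008 0" --pt "0 0 0 0 0.0062 -0.0006 0" --pt "0 0 0 0 0.0062 -0.0005 0" --pt "0 0 0 0 0.0062 -0.0003 0" --pt "0 0 0 0 0.0062 -0.0001 0"

```text
time: 9.33
tool_pos: [0.5482, 0.0315, 0.2481]
tcp_rot: [-2.373, -2.058, -0.001]
wrist_force: [-0.2, 4.1, 1.9]
width: 0.224
grip_force: 26.5
```

drive_tool --pt "0 0 0 0 0 0 0" --pt "0 0 0 0 0 0 0" --pt "0 0 0 0 0 0 0" --pt "0 0 0 0 0 0 0"

```text
time: 9.67
tool_pos: [0.5483, 0.0315, 0.2482]
tcp_rot: [2.373, 2.058, 0.002]
wrist_force: [1.1, 4.8, -0.2]
width: 0.22
grip_force: 26.1
```

```bash
python3 - <<'E'
from h import *
s=status.read_state();v=np.load("fit.npy"); print(s["tool_pos"],s["wrist_force"],s["width"],s["grip_force"])
g=unloc(v,s["tool_pos"]); print(g,"pitch",np.arctan2(g[0],g[2]-.04))
p=read_camera("scene");q=read_camera("side")
for n,c in(("scene",p),("side",q)):
  for a in(-.1,0,.1):
    m=model([*v[:3],a,3.49]); print(n,a,"hL,hR,foot,piv",proj(c,[m[k] for k in("hL","hR","foot","piv")]).round(1).tolist())
a=p["color"][100:240,190:310,::-1];b=q["color"][120:260,180:300,::-1]
cv2.imwrite("pics/g.png",cv2.resize(np.hstack([a,b]),None,fx=3.3,fy=3.3,interpolation=cv2.INTER_CUBIC))
E
```

```text
[0.54829672 0.03146586 0.24815597] [ 1.10572437  4.84427442 -0.23493433] 0.22014290549807528 26.134548783302307
[0.00102187 0.00066942 0.24815597] pitch 0.00490909853882727
scene -0.1 hL,hR,foot,piv [[220.5, 151.4], [261.5, 148.5], [251.0, 216.5], [242.3, 180.0]]
scene 0 hL,hR,foot,piv [[221.1, 154.5], [262.6, 151.5], [251.1, 218.4], [242.7, 182.0]]
scene 0.1 hL,hR,foot,piv [[221.7, 158.3], [263.8, 155.2], [251.0, 220.1], [243.2, 184.3]]
side -0.1 hL,hR,foot,piv [[229.8, 201.3], [226.6, 160.3], [265.9, 219.5], [238.9, 205.4]]
side 0 hL,hR,foot,piv [[238.9, 200.3], [235.0, 159.4], [266.0, 221.0], [243.1, 205.2]]
side 0.1 hL,hR,foot,piv [[248.1, 199.9], [243.4, 159.0], [265.9, 222.6], [247.1, 205.3]]
```

View pics/g.png

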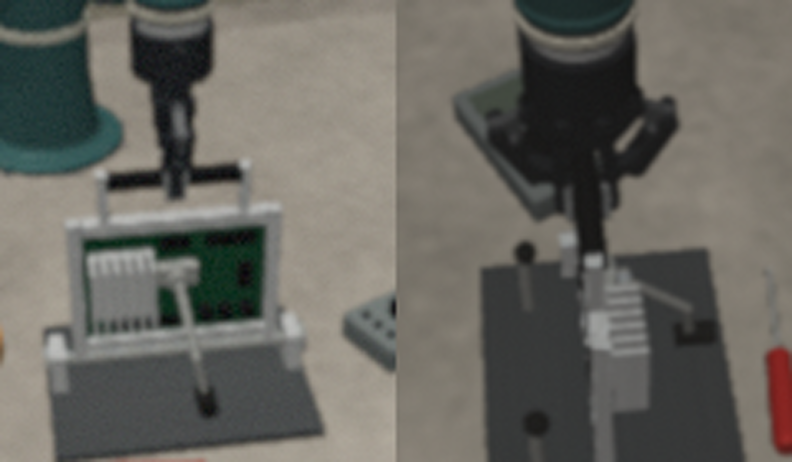

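The frame is upright: the bar end measures (239,199) in the side image against (239,200) expected for pitch 0. The leg is down, the grip holds at 26 N and nothing else moved. Handing in.

```bash
python3 -c "
from h import *
print(workorder.finish_job())"
```

```text
the job is handed in; nothing more can be done
None
```

The job is handed in: the kick leg is fully down and the gripper is still holding the frame upright by its handle, at about 0.005 rad from vertical with a 26 N grip. No bystander was touched. It took about 10 s of the 48 s allowed, and no verdict came back.

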